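# Take the round workpiece from its lidded case and load it in the pallet tray

## Task

Swing the blue lid of the workpiece case up and over until it stays open by itself. Lift the round aluminium workpiece out of the case and set it down gently, upright and flat on the floor of the empty square pocket of the aluminium tray; leave the square block standing in the case and the lid open.

Things in the scene. Friction and masses are not known exactly. Their poses are not given: they have to be found in the camera images.
- case: Grey case fixed to the table, blue lid on top. Outside 160 mm (its x) by 230 mm (its y), 75 mm high, walls 5 mm, inner floor (dark rubber) 20 mm above the table. Origin: centre of its underside, z up. Its +x points to the rim with the lid's hinge (roughly to the robot's right), -x to the opening edge. Hinge line: parallel to y at x = +80, z = 75.5 mm.
- lid_knob (a point): Centre of the black knob on the lid: a cylinder 24 mm in diameter, 24 mm long, flat ends, axis along the case's y, on a 12 by 14 mm neck. 145 mm from the hinge along the lid (15 mm from its free edge), 41 mm above the lid's underside. Lid shut: at x = -65, y = 0, z = 116.5 mm of the case. Pinched by its flat ends it can pivot between the fingers as the lid swings.
- lid (a joint): Angle of the lid (plate 160 by 230 by 6 mm) about its hinge, rad: 0 shut, growing as it opens, stop at 1.9. The hinge is loose: the lid (about 0.35 kg) falls shut below about 1.5 rad and falls open against its stop above that.
- puck: The round workpiece: an upright plain aluminium cylinder, diameter 48 mm, height 50 mm, about 0.24 kg, on the inner floor of the case (top 5 mm below the shut lid), about 50 mm from the middle of the case towards either end (+y or -y of the case). Origin: centre of its underside, z along its axis (up).
- block: The other part in the case, to be left there: an upright aluminium block 44 by 44 mm, 50 mm high, about 0.26 kg, about 100 mm from the round one along the case's y. Origin: centre of its underside, z up.
- free_pocket (a point): Centre of the floor of the tray's empty pocket, 12 mm above the table; z up, its x axis points to the other pocket. The aluminium tray (fixed, 220 by 130 mm, 20 mm high) has two square pockets 76 by 76 mm, 8 mm deep with a grey floor, 104 mm apart along its x; the other one holds a low dark stepped part 30 mm high.

How it is judged:
By the outcome, as a careful person would: the job done as asked, in the order asked, and still so for the second after the job is handed in, with the robot touching nothing.
It also fails if it takes over 54 s, if anything falls off the work surface, if the arm or the gripper's body presses on something with over 40 N, if the wrist force passes 120 N, or if a joint passes its speed limit or range.

## Robot

A 6-joint arm with a two-finger parallel gripper is mounted at the origin on the work surface. World frame = base frame: x ahead of the robot, y to its left, z up, the work surface at z = 0. Lengths are in mm, angles in rad, forces in N, time in s.
With the tool pointing down it reaches from about 400 to 925 mm from the base axis. Payload 12.5 kg.
Tool frame: the origin (TCP) lies midway between the tips of the shut fingers; the grasp point (between the pads) lies 19 mm behind it; y points along the fingers, x is the direction in which the jaws open and shut, and the axes are right-handed (so a half turn about y gives the same grasp; the last joint's range is limited). The gripper opens to 95 mm and grips with 3 to 60 N. Pads are 20 mm wide; open, the fingers measure 119 mm over their backs; the gripper's body (75 mm by 180 mm) begins 59 mm behind the grasp point.
Start: joints at [-1.334, 0.491, 1.559, -0, 1.092, -0.106], TCP at [210.102, -588.646, 214.661] pointing down, gripper open.
Joint ranges: [-3.1, 3.1], [-0.84, 2.19], [0.05, 2.79], [-1.13, 4.28], [0.06, 2.93], [-2.69, 2.69]. Speed limits (rad/s): [2.22, 2.22, 2.79, 3.14, 3.14, 3.14].

## Interface

Orientations are given as [roll, pitch, yaw] about the fixed x, y, z axes, in that order (R = Rz(yaw) Ry(pitch) Rx(roll)).
In Python, from cell import env, vision, job gives the robot as it stands.
- The arm moves only by the shell command python3 -m crank 'ROWS' [OPENING]. ROWS is JSON, a list of rows, each a list of 6 numbers: the shift along the tool's x, y, z in mm, then the turn, a rotation vector about the tool's x, y, z in degrees. In form: [[x, y, z, rx, ry, rz], ...]. A call has 1 to 5 rows; each row is the pose to reach, as a shift and turn from the pose measured when the call began, along the tool's axes at that moment; what a row does not reach only later rows make up. A row lasts 1/10 s, in which the tool goes at most 50 mm and 8.59 degrees, less where a joint would pass 70% of its speed; a pose out of reach is approached as far as the arm can. A call with a gripper value outside its range is refused whole. OPENING is the opening, from 0 (shut) to 1 (fully open), set as the call begins (- or left out, the last holds). The fingers move at their own pace and stop on an object; the grip force is fixed at half the most. Time passes only in rows, so rows that repeat a pose let the fingers close. It gives the time, the measured TCP pose, the force and the opening at its end, in the units of the state.
- env.state(): the state, without advancing time (a new reading comes with each control period).
- vision.read_camera(name): name is "side" or "top" or "wrist"; returns (picture, depth): 400x640x3 uint8, blue, green, red; 400x640 float32, mm along the optical axis (not along the pixel's ray), 0 where there is no reading.
- vision.calibration(name): a dict with "vertical_fov" (degrees; the focal length in pixels is half the picture's height over the tangent of half this angle, whatever the lens; pixels are square), "cx", "cy" (the principal point, pixels), "pose" (4x4, takes a point from camera to world coordinates). Camera axes: x right, y down, z forward; pixel columns grow to the right and rows downward; lengths in mm; the calibration is good to about 2 mm. A picture is of the moment at which its call begins: read the wrist's pose just before it. calibration takes no time and is no camera call; for the wrist camera it gives the pose at the moment of the call.
- job.job_done(): hands the job in, once; it reports no verdict.
The state is a dict: "t": time; "joints": joint angles; "qvel": joint speeds; "tau": joint torques, N m; "eef_pos": TCP position; "tcp_rot": TCP orientation; "ft_force": force on the tool from outside, world axes, zero at the start; "moment": the same for the moment, N m; "opening": opening from 0.0 (shut) to 1.0 (fully open).
Only numpy, scipy, OpenCV 4.12 (cv2) and the standard library are available. Lean on these libraries where they do the work, as an engineer would, in place of code of your own. Each camera call takes 0.05 s, during which the arm holds its last target.

## Working session

There is one attempt and no reset: what is moved stays moved. The work goes in short steps, Python scripts to look and compute and a shell command to move; the robot and the scene stay as the last step left them, time stands still between calls to the robot, and variables do not carry over. Pictures are saved under pics/ and viewed, and the job is handed in when it is done.

```bash
ls -la; mkdir -p pics; cat > h.py <<'E'
import numpy as np, cv2
from cell import env, vision, job
from scipy.spatial.transform import Rotation as R
def cal(n):
    c=vision.calibration(n); f=200/np.tan(np.radians(c["vertical_fov"])/2)
    return f,c["cx"],c["cy"],np.array(c["pose"])
def world(c,u,v,d):
    f,cx,cy,T=c; u=np.asarray(u,float);v=np.asarray(v,float)
    p=np.stack([(u-cx)/f*d,(v-cy)/f*d,d,np.ones_like(d)],-1); return (p@T.T)[...,:3]
def plane(c,u,v,z):
    f,cx,cy,T=c; r=T[:3,:3]@np.array([(u-cx)/f,(v-cy)/f,1]); o=T[:3,3]
    return o+r*(z-o[2])/r[2]
E
python3 - <<'E'
from h import *
s=env.state(); print(s)
for n in ["side","top","wrist"]:
    c=cal(n); print(n,c[:3],np.round(c[3],3).tolist(), vision.calibration(n).keys())
    p,d=vision.read_camera(n); cv2.imwrite(f"pics/{n}0.png",p); np.save(f"/tmp/{n}0.npy",d)
    print((d>0).mean())
E
```

```text
total 12
drwxr-xr-x  3 agent agent 4096 Dec  6 21:26 .
drwxr-xr-x 23 root  root  4096 Dec  6 21:26 ..
drwxr-xr-x  2 agent agent 4096 Dec  6 21:26 pics
{'t': 0.0, 'joints': array([-1.33359061e+00,  4.91568263e-01,  1.55941713e+00, -7.26526624e-07,
        1.09170333e+00, -1.05620291e-01]), 'qvel': array([ 0.00095165, -0.0004164 ,  0.00063948,  0.00111458,  0.00069299,
        0.00105761]), 'tau': array([ 3.92582238e-03, -6.12633276e+01, -2.58179945e+01,  6.94250409e-02,
        4.83396091e-02, -9.86840450e-05]), 'eef_pos': array([ 210.04898136, -588.40339162,  214.06747257]), 'tcp_rot': array([-1.57068142e+00,  1.09002289e-03, -1.22796992e+00]), 'ft_force': array([0.61371213, 0.45600585, 0.36968328]), 'moment': array([-7.79115283e-05,  3.00969132e-02,  3.86658211e-03]), 'opening': 0.9998677403193783}
side (np.float64(449.05606613478056), 325.834761125369, 197.81216695742899) [[-0.976, -0.141, 0.167, 419.985], [-0.219, 0.597, -0.772, 605.541], [0.01, -0.79, -0.613, 558.446], [0.0, 0.0, 0.0, 1.0]] dict_keys(['vertical_fov', 'cx', 'cy', 'pose'])
0.99610546875
top (np.float64(431.6274523577605), 318.0104678125593, 200.7638351964628) [[-0.023, -0.987, 0.157, 408.828], [-1.0, 0.024, 0.005, 33.983], [-0.009, -0.157, -0.988, 900.222], [0.0, 0.0, 0.0, 1.0]] dict_keys(['vertical_fov', 'cx', 'cy', 'pose'])
0.99618359375
wrist (np.float64(293.5757996712438), 316.11949256264245, 198.05715372873564) [[0.336, -0.906, -0.258, 282.978], [-0.942, -0.323, -0.092, -562.954], [-0.0, 0.274, -0.962, 384.642], [0.0, 0.0, 0.0, 1.0]] dict_keys(['vertical_fov', 'cx', 'cy', 'pose'])
0.9959296875
```

View pics/side0.png

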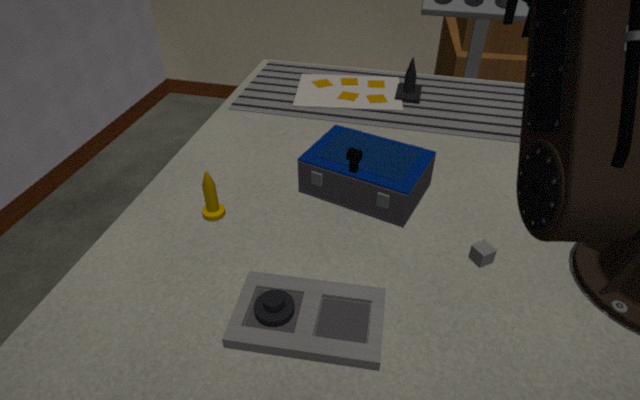

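View pics/top0.png

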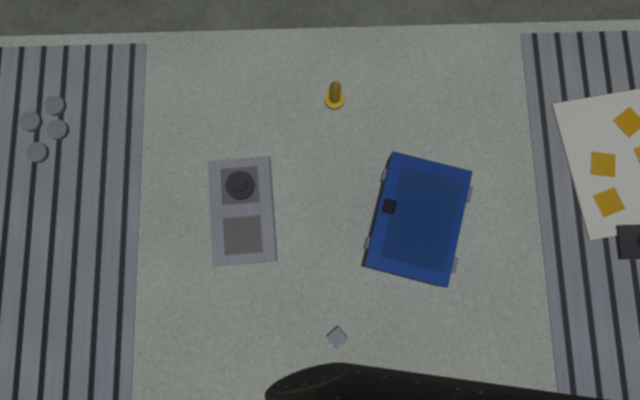

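View pics/wrist0.png

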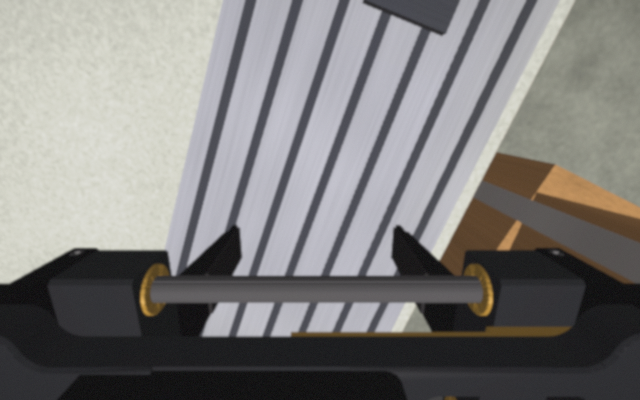

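Top view: the blue lid's corners are near (394,153), (471,170), (446,286) and (363,266), with the knob at (389,206). The empty pocket is near (243,236). In the side view the knob is at (355,158) and the empty pocket at (342,319). Next I measure these.

```bash
cat > m1.py <<'E'
from h import *
def quad(mask):
    cs,_=cv2.findContours(mask.astype(np.uint8),cv2.RETR_EXTERNAL,cv2.CHAIN_APPROX_NONE)
    c=max(cs,key=cv2.contourArea); return cv2.minAreaRect(c),c
for n in ["top","side"]:
    p=cv2.imread(f"pics/{n}0.png"); d=np.load(f"/tmp/{n}0.npy"); c=cal(n)
    U,V=np.meshgrid(np.arange(640),np.arange(400)); W=world(c,U,V,d)
    hsv=cv2.cvtColor(p,cv2.COLOR_BGR2HSV)
    blue=(hsv[...,0]>105)&(hsv[...,0]<130)&(hsv[...,1]>140)
    blue=cv2.morphologyEx(blue.astype(np.uint8),cv2.MORPH_OPEN,np.ones((3,3)))
    _,ct=quad(blue); m=cv2.drawContours(np.zeros_like(blue),[ct],-1,1,-1)
    q=cv2.erode(blue,np.ones((5,5)))>0
    z=np.median(W[q][:,2]); print(n,"lid top z",z, W[q][:,2].std())
    pts=np.array([plane(c,u,v,81.5)[:2] for u,v in ct[:,0]],np.float32)
    r=cv2.minAreaRect(pts); print(" lid rect",r)
    # knob: dark inside hull
    hull=cv2.drawContours(np.zeros_like(blue),[cv2.convexHull(ct)],-1,1,-1)
    k=(W[...,2]>100)&(W[...,2]<135)&(p.max(2)<60)&(np.hypot(W[...,0]-460,W[...,1]+100)<250)
    k=cv2.morphologyEx(k.astype(np.uint8),cv2.MORPH_OPEN,np.ones((2,2)))
    nn,l,st,ce=cv2.connectedComponentsWithStats(k)
    for i in range(1,nn):
        if st[i,4]>20:
            w=W[l==i]; print(" knob",ce[i],st[i],np.median(w,0),w[:,2].max(),w[:,2].min())
            print("  on 116.5",plane(c,*ce[i],116.5), "on 128.5",plane(c,*ce[i],128.5))
    # tray grey floor
    for (u,v) in {"top":[(243,236),(240,185)],"side":[(342,319),(260,300)]}[n]:
        print(" px",u,v,p[v,u],hsv[v,u],W[v,u])
E
python3 m1.py
```

```text
top lid top z 82.29241772617058 57.30215971386552
 lid rect ((502.35321044921875, -152.7001953125), (157.8619384765625, 226.48866271972656), 74.00492095947266)
 knob [389.7826087 207.0310559] [383 200  14  15 161] [517.60595276 -91.94869812 125.78367277] 131.4468334837037 80.88008036022075
  on 116.5 [518.98911006 -93.30007    116.5       ] on 128.5 [517.3023761 -91.3511664 128.5      ]
 px 243 236 [86 84 86] [150   6  86] [480.86839197 195.09769726   8.97933237]
 px 240 185 [55 51 49] [110  28  55] [408.82820254  33.98318495 900.22222303]
side lid top z 82.51589788159953 29.62594566404691
 lid rect ((499.7727355957031, -146.6368408203125), (161.61221313476562, 228.49749755859375), 74.12284088134766)
 knob [354.40825688 156.30275229] [347 148  16  18 218] [516.23932741 -80.75228479 119.36300473] 558.4459575274703 82.64041888852171
  on 116.5 [516.64485547 -83.57954055 116.5       ] on 128.5 [514.0202764  -64.86810351 128.5       ]
 px 342 319 [62 63 68] [ 5 23 68] [482.04361392 195.73439674  11.62175031]
 px 260 300 [26 26 26] [ 0  0 26] [606.17576105 200.64962526  26.29335095]
```

```bash
python3 - <<'E'
import cv2,numpy as np
p=cv2.imread("pics/top0.png")[140:300,190:490]; q=cv2.imread("pics/side0.png")[110:380,200:460]
cv2.imwrite("pics/topc.png",cv2.resize(cv2.convertScaleAbs(p,alpha=1.6),None,fx=2.6,fy=2.6,interpolation=2)); cv2.imwrite("pics/sidec.png",cv2.resize(cv2.convertScaleAbs(q,alpha=1.6),None,fx=2.2,fy=2.2,interpolation=2))
E
```

```text
(no output)
```

View pics/topc.png

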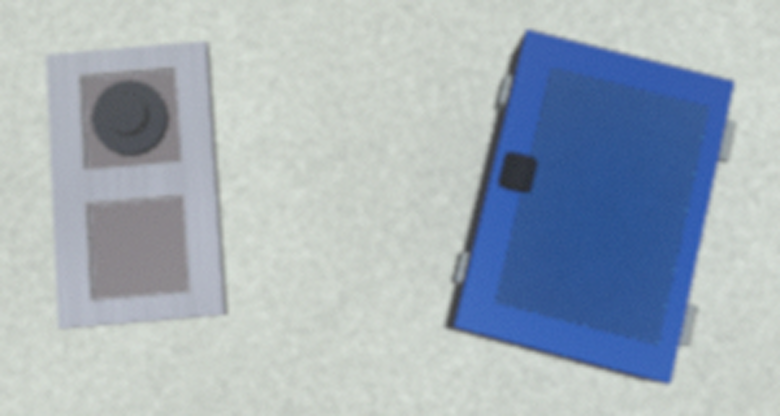

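View pics/sidec.png

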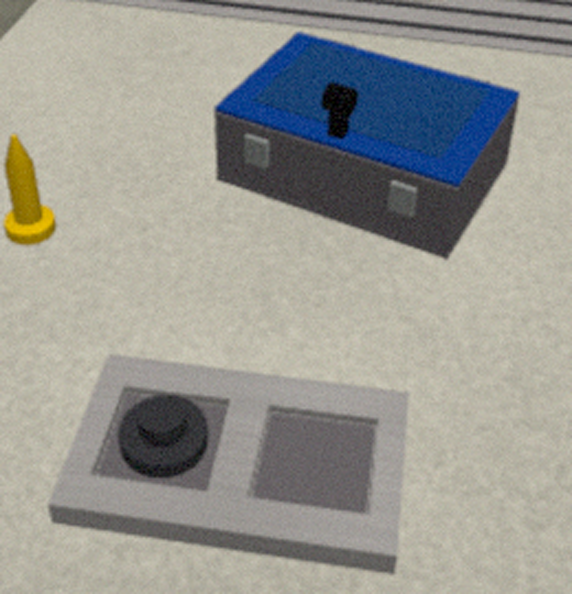

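```bash
cat >> h.py <<'E'
def pose():
    s=env.state(); return s, R.from_euler('xyz',s["tcp_rot"]), np.array(s["eef_pos"])
def go(p,yaw,tilt=0.):  # tool down, tool x at yaw(deg); tilt deg about tool x
    s,r,x=pose(); T=R.from_euler('xyz',[-90,0,yaw],degrees=True)*R.from_euler('x',tilt,degrees=True)
    print("t",s["t"],"at",x.round(1),"op",round(s["opening"],3),"F",np.round(s["ft_force"],1))
    print("shift",r.inv().apply(np.array(p,float)-x).round(1),"turn",np.degrees((r.inv()*T).as_rotvec()).round(2))
E
python3 -c "
from h import *
go([518,-88,260],-16)"
```

```text
t 0.15 at [ 210.1 -588.5  214.2] op 0.997 F [-0.5  0.4 -0.4]
shift [-367.9  -45.4  458.2] turn [-3.000e-02 -5.436e+01 -4.000e-02]
```

```bash
python3 -m crank '[[-30,-9,37,0,-8,0],[-60,-18,74,0,-16,0],[-90,-27,111,0,-24,0],[-120,-36,148,0,-32,0],[-150,-45,185,0,-40,0]]' 1; python3 -c "
from h import *
go([518,-88,260],-16)"
```

```text
t: 0.65
eef_pos: [334.4, -383.3, 259.6]
tcp_rot: [-1.57, 0.001, -0.524]
ft_force: [1.3, -0.4, 0.4]
opening: 1.001
t 0.65 at [ 334.4 -383.3  259.6] op 1.001 F [ 1.3 -0.4  0.4]
shift [ 1.100e+01 -2.000e-01  3.475e+02] turn [ -0.05 -14.05  -0.04]
```

```bash
python3 -m crank '[[2,0,45,0,-7,0],[4,0,90,0,-14,0],[6,0,135,0,-14,0],[8,0,180,0,-14,0],[9,0,225,0,-14,0]]'; python3 -c "
from h import *
go([518,-88,260],-16)"
```

```text
t: 1.15
eef_pos: [455.6, -191.3, 259.8]
tcp_rot: [-1.57, 0.0, -0.28]
ft_force: [0.3, -0.9, 0.6]
opening: 0.999
t 1.15 at [ 455.6 -191.3  259.8] op 0.999 F [ 0.3 -0.9  0.6]
shift [ 3.140e+01 -1.000e-01  1.165e+02] turn [-0.05 -0.05 -0.02]
```

```bash
python3 -m crank '[[10,0,40,0,0,0],[20,0,80,0,0,0],[31,0,116,0,0,0],[31,0,116,0,0,0],[31,0,116,0,0,0]]'; python3 - <<'E'
from h import *
c=cal("wrist"); p,d=vision.read_camera("wrist"); cv2.imwrite("pics/w1.png",p); np.savez("/tmp/w1.npz",d=d,T=c[3])
go([518,-88,260],-16)
E
```

```text
t: 1.65
eef_pos: [517.4, -87.8, 259.5]
tcp_rot: [-1.57, 0.001, -0.278]
ft_force: [-0.7, -0.0, 0.0]
opening: 1.002
t 1.7 at [517.1 -88.5 259.6] op 1.002 F [-0.2 -1.   0.2]
shift [ 0.7 -0.4  0.7] turn [-0.04 -0.02 -0.06]
```

View pics/w1.png

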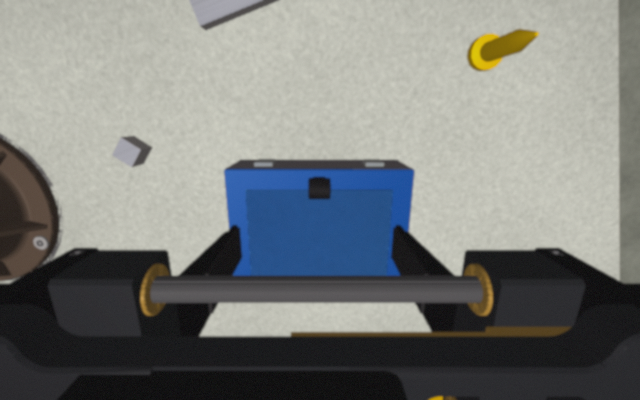

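The knob shows at (320,187), centred left to right on the lid, whose edges are at x=227 and 412 on row 170. The lid is square to the picture, so the yaw is right.

```bash
python3 - <<'E'
from h import *
z=np.load("/tmp/w1.npz"); d=z["d"]; f,cx,cy,_=cal("wrist"); c=(f,cx,cy,z["T"])
p=cv2.imread("pics/w1.png"); U,V=np.meshgrid(np.arange(640),np.arange(400)); W=world(c,U,V,d)
k=np.zeros((400,640),bool); k[174:204,300:342]=True
k&=(p.max(2)<65)
nn,l,st,ce=cv2.connectedComponentsWithStats(k.astype(np.uint8))
i=1+np.argmax(st[1:,4]); print(ce[i],st[i]); w=W[l==i]
print(np.percentile(w,[2,25,50,75,98],axis=0).round(1))
top=w[w[:,2]>120]; print("top part",np.median(top,0),len(top))
for zz in (116.5,122,126): print(zz,plane(c,*ce[i],zz).round(1))
hsv=cv2.cvtColor(p,cv2.COLOR_BGR2HSV)
b=((hsv[...,0]>105)&(hsv[...,0]<130)&(hsv[...,1]>140)&(V<225))
for v in (175,185,200,210):
    x=np.where(b[v])[0]; a,e=plane(c,x.min(),v,81.5),plane(c,x.max(),v,81.5); print(v,x.min(),x.max(),a.round(1),e.round(1),np.linalg.norm(a-e),np.degrees(np.arctan2(*(e-a)[[1,0]])), ((a+e)/2).round(1))
col=[(u,np.where(b[150:230,u])[0].min()+150) for u in range(250,300)]
col+=[(u,np.where(b[150:230,u])[0].min()+150) for u in range(340,395)]
q=np.array([plane(c,u,v,81.5)[:2] for u,v in col]); m=np.polyfit(q[:,0],q[:,1],1); print("front edge yaw",np.degrees(np.arctan(m[0])), q[0],q[-1])
q=W[205:215,260:380].reshape(-1,3);print("lid z",np.median(q,0))
E
```

```text
[319.13043478 187.89769821] [309 178  21  20 391]
[[509.9 -98.1 117.7]
 [516.2 -91.6 125.4]
 [521.3 -86.8 127.5]
 [526.3 -82.4 128.3]
 [531.6 -77.3 129.7]]
top part [521.07603237 -87.3907704  127.57873607] 369
116.5 [520.5 -89.5 116.5]
122 [520.9 -88.2 122. ]
126 [521.1 -87.2 126. ]
175 226 412 [414.7 -51.6  81.5] [ 630.7 -113.3   81.5] 224.60531230365677 -15.955682736399353 [522.7 -82.4  81.5]
185 227 411 [411.5 -63.5  81.5] [ 627.1 -125.2   81.5] 224.31735203768568 -15.95447316997177 [519.3 -94.4  81.5]
200 228 409 [405.9 -81.8  81.5] [ 621.2 -143.3   81.5] 223.87539469502545 -15.952614762697088 [ 513.5 -112.5   81.5]
210 229 408 [402.5 -94.3  81.5] [ 617.5 -155.8   81.5] 223.57321378754511 -15.951345444443138 [ 510.  -125.1   81.5]
front edge yaw -16.031033373955644 [445.03549951 -52.62710998] [ 611.27587904 -100.15888952]
lid z [ 511.5485853  -124.00296235   83.63021208]
```

```bash
python3 -c "
from h import *
go([521,-88.5,97.5],-16)"
```

```text
t 1.7 at [517.1 -88.5 259.6] op 1.002 F [-0.2 -1.   0.2]
shift [  3.9 162.1   1. ] turn [-0.04 -0.02 -0.06]
```

```bash
python3 -m crank '[[4,40,1,0,0,0],[4,80,1,0,0,0],[4,120,1,0,0,0],[4,150,1,0,0,0],[4,162,1,0,0,0]]'; python3 -m crank '[[0,1,0,0,0,0],[0,1,0,0,0,0],[0,1,0,0,0,0],[0,1,0,0,0,0],[0,1,0,0,0,0]]' 0;  python3 -c "
from h import *
go([521,-88.5,97.5],-16)"
```

```text
t: 2.2
eef_pos: [519.6, -89.4, 95.3]
tcp_rot: [-1.57, 0.005, -0.281]
ft_force: [1.0, -0.2, 0.6]
opening: 0.997
t: 2.7
eef_pos: [519.9, -89.5, 95.2]
tcp_rot: [-1.57, 0.003, -0.281]
ft_force: [0.6, -0.0, -0.3]
opening: 0.637
t 2.7 at [519.9 -89.5  95.2] op 0.637 F [ 0.6 -0.  -0.3]
shift [ 0.8 -2.3  1.3] turn [-0.03 -0.12 -0.19]
```

```bash
python3 -m crank '[[0,-2,1,0,0,0],[0,-2,1,0,0,0],[0,-2,1,0,0,0],[0,-2,1,0,0,0],[0,-2,1,0,0,0]]' 0; python3 -m crank '[[0,0,0,0,0,0],[0,0,0,0,0,0],[0,0,0,0,0,0],[0,0,0,0,0,0],[0,0,0,0,0,0]]' 0;  python3 -c "
from h import *
go([521,-88.5,97.5],-16)"
```

```text
t: 3.2
eef_pos: [520.3, -88.5, 97.1]
tcp_rot: [-1.57, 0.003, -0.281]
ft_force: [0.7, 0.8, 1.6]
opening: 0.253
t: 3.7
eef_pos: [520.3, -88.5, 97.2]
tcp_rot: [-1.57, 0.003, -0.281]
ft_force: [-0.8, 1.0, 1.2]
opening: 0.249
t 3.7 at [520.3 -88.5  97.2] op 0.249 F [-0.8  1.   1.2]
shift [ 0.7 -0.3  0.2] turn [-0.03 -0.11 -0.18]
```

```bash
python3 -c "
import numpy as np
r=np.hypot(145,41);p0=np.arctan2(41,145)
for t in range(0,109,6):
    p=p0+np.radians(t); print(t,'y',round(-r*(np.sin(p)-np.sin(p0)),1),'z',round(r*(np.cos(p)-np.cos(p0)),1))"
```

```text
0 y -0.0 z 0.0
6 y -14.9 z -5.1
12 y -29.3 z -11.7
18 y -42.8 z -19.8
24 y -55.4 z -29.2
30 y -67.0 z -39.9
36 y -77.4 z -51.8
42 y -86.5 z -64.7
48 y -94.2 z -78.4
54 y -100.4 z -92.9
60 y -105.1 z -108.0
66 y -108.1 z -123.5
72 y -109.6 z -139.2
78 y -109.4 z -155.0
84 y -107.5 z -170.6
90 y -104.0 z -186.0
96 y -98.9 z -200.9
102 y -92.3 z -215.3
108 y -84.2 z -228.8
```

```bash
python3 -m crank '[[0,-7,-2,0,0,0],[0,-15,-5,0,0,0],[0,-22,-8,0,0,0],[0,-29,-12,0,0,0],[0,-36,-16,0,0,0]]' 0;  python3 -c "
from h import *
go([520.3,-88.5,97.2],-16)"
```

```text
t: 4.2
eef_pos: [515.7, -104.3, 133.8]
tcp_rot: [-1.57, 0.003, -0.281]
ft_force: [1.3, -1.3, -6.4]
opening: 0.255
t 4.2 at [ 515.7 -104.3  133.8] op 0.255 F [ 1.3 -1.3 -6.4]
shift [ 0.1 36.6 16.4] turn [-0.04 -0.12 -0.19]
```

```bash
python3 -m crank '[[0,-7,-4,0,0,0],[0,-19,-13,0,0,0],[0,-31,-24,0,0,0],[0,-41,-35,0,0,0],[0,-50,-48,0,0,0]]' 0;  python3 -c "
from h import *
go([520.3,-88.5,97.2],-16)"
```

```text
t: 4.7
eef_pos: [502.3, -151.2, 184.8]
tcp_rot: [-1.57, 0.003, -0.282]
ft_force: [2.3, -1.6, -8.8]
opening: 0.25
t 4.7 at [ 502.3 -151.2  184.8] op 0.25 F [ 2.3 -1.6 -8.8]
shift [ 0.2 87.7 65.2] turn [-0.06 -0.13 -0.16]
```

```bash
python3 -m crank '[[0,-7,-13,0,0,0],[0,-13,-28,0,0,0],[0,-17,-43,0,0,0],[0,-20,-58,0,0,0],[0,-22,-74,0,0,0]]' 0;  python3 -c "
from h import *
go([520.3,-88.5,97.2],-16)"
```

```text
t: 5.2
eef_pos: [481.5, -223.5, 207.4]
tcp_rot: [-1.57, 0.002, -0.282]
ft_force: [3.5, 1.5, -2.5]
opening: 0.253
t 5.2 at [ 481.5 -223.5  207.4] op 0.253 F [ 3.5  1.5 -2.5]
shift [ -0.  110.4 140.4] turn [-0.07 -0.13 -0.12]
```

```bash
python3 -m crank '[[0,1,-15,0,0,0],[0,3,-30,0,0,0],[0,6,-46,0,0,0],[0,11,-60,0,0,0],[0,16,-70,0,0,0]]' 0;  python3 -c "
from h import *
go([520.3,-88.5,97.2],-16)"
```

```text
t: 5.7
eef_pos: [461.5, -293.5, 192.4]
tcp_rot: [-1.572, 0.0, -0.282]
ft_force: [-4.3, -3.8, 15.3]
opening: 0.249
t 5.7 at [ 461.5 -293.5  192.4] op 0.249 F [-4.3 -3.8 15.3]
shift [ -0.4  94.9 213.4] turn [ 0.09 -0.15 -0.03]
```

```bash
python3 -m crank '[[0,1,-2,0,0,0],[0,2,-4,0,0,0],[0,3,-6,0,0,0],[0,3,-6,0,0,0],[0,3,-6,0,0,0]]' 0; python3 -m crank '[[0,0,0,0,0,0],[0,0,0,0,0,0],[0,0,0,0,0,0],[0,0,0,0,0,0],[0,0,0,0,0,0]]' 0.7;  python3 -c "
from h import *
go([520.3,-88.5,97.2],-16)"
```

```text
t: 6.2
eef_pos: [459.7, -299.5, 189.6]
tcp_rot: [-1.573, 0.0, -0.282]
ft_force: [-0.6, -1.0, 5.0]
opening: 0.251
t: 6.7
eef_pos: [459.7, -299.4, 189.6]
tcp_rot: [-1.573, 0.001, -0.281]
ft_force: [-0.3, 0.1, 0.1]
opening: 0.619
t 6.7 at [ 459.7 -299.4  189.6] op 0.619 F [-0.3  0.1  0.1]
shift [ -0.3  91.9 219.6] turn [ 0.11 -0.12 -0.03]
```

```bash
python3 -m crank '[[0,-35,0,0,0,0],[0,-70,0,0,0,0],[0,-105,0,0,0,0],[6,-110,40,0,0,0],[12,-110,80,0,0,0]]' 1; python3 -m crank '[[0,0,40,0,0,0],[0,0,75,0,0,0],[0,0,90,0,0,0],[0,0,90,0,0,0],[0,0,90,0,0,0]]' 1;  python3 - <<'E'
from h import *
for n in ["top","side","wrist"]:
    c=cal(n); p,d=vision.read_camera(n); cv2.imwrite(f"pics/{n}2.png",p); np.savez(f"/tmp/{n}2.npz",d=d,T=c[3])
go([501,-150,300],-16)
E
```

```text
t: 7.2
eef_pos: [494.0, -225.6, 300.9]
tcp_rot: [-1.574, -0.002, -0.284]
ft_force: [0.1, -0.2, -0.3]
opening: 0.989
t: 7.7
eef_pos: [519.0, -139.7, 300.6]
tcp_rot: [-1.574, -0.002, -0.283]
ft_force: [0.1, -0.2, -0.0]
opening: 1.0
t 7.85 at [ 518.9 -140.3  300.5] op 0.997 F [ 0.3 -0.2  1.2]
shift [-14.5   0.5 -14.3] turn [ 0.16 -0.34  0.11]
```

View pics/top2.png

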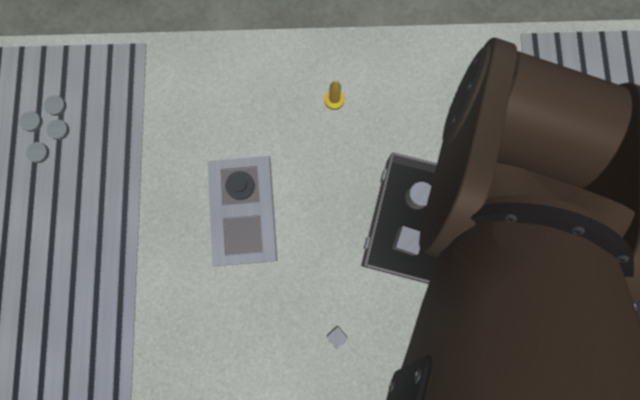

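View pics/side2.png

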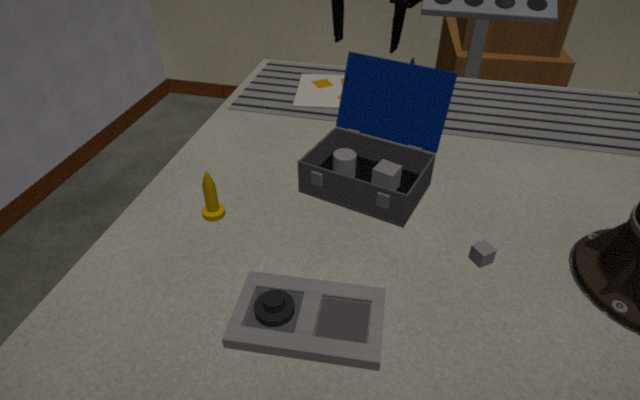

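View pics/wrist2.png

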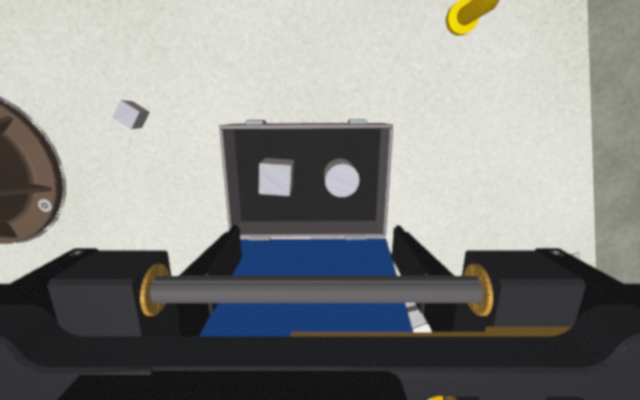

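The lid stands open. In the wrist view the puck's top is at (342,181) and the block's at (275,180). In the side view the puck's top is near (345,155). Now I measure the puck and the pocket.

```bash
cat > m2.py <<'E'
from h import *
U,V=np.meshgrid(np.arange(640),np.arange(400)); rays={}
for n,box,px in [("wrist",(318,370,150,205),None),("side",(325,365,140,185),None),("top",(404,432,176,214),None)]:
    z=np.load(f"/tmp/{n}2.npz"); f,cx,cy,_=cal(n); c=(f,cx,cy,z["T"]); p=cv2.imread(f"pics/{n}2.png"); W=world(c,U,V,z["d"])
    u0,u1,v0,v1=box; B=np.zeros((400,640),bool); B[v0:v1,u0:u1]=1
    top=B&(W[...,2]>64)&(W[...,2]<77)&(p.min(2)>95)
    top=cv2.morphologyEx(top.astype(np.uint8),cv2.MORPH_OPEN,np.ones((3,3)))
    nn,l,st,ce=cv2.connectedComponentsWithStats(top); i=1+np.argmax(st[1:,4])
    ct=max(cv2.findContours((l==i).astype(np.uint8),0,1)[0],key=cv2.contourArea); w=W[l==i]
    e=cv2.fitEllipse(ct)
    print(n,"depth med",np.median(w,0).round(1),"n",len(w),"ell",np.round(e[0],1),np.round(e[1],1))
    q=plane(c,*e[0],70); print("  centre on z70",q.round(1))
    g=np.array([plane(c,*x[0],70)[:2] for x in ct],np.float32); print("  min circle",cv2.minEnclosingCircle(g))
    if n!="top": rays[n]=(z["T"][:3,3],q-z["T"][:3,3])
a,b=rays["wrist"],rays["side"]; A=np.stack([a[1],-b[1]],1); s=np.linalg.lstsq(A,b[0]-a[0],rcond=None)[0]
x,y=a[0]+a[1]*s[0],b[0]+b[1]*s[1]; print("triang",((x+y)/2).round(1),"gap",np.linalg.norm(x-y).round(1))
# case rim in wrist
z=np.load("/tmp/wrist2.npz"); f,cx,cy,_=cal("wrist"); c=(f,cx,cy,z["T"]); W=world(c,U,V,z["d"])
bl=W[168:190,264:286].reshape(-1,3); print("block top",np.median(bl,0).round(1), "floor", np.median(W[200:215,290:320].reshape(-1,3),0).round(1))
# empty pocket, top & side
mid=[]
for n,box in [("top",(215,272,208,262)),("side",(302,382,288,350))]:
    p=cv2.imread(f"pics/{n}2.png"); f,cx,cy,T=cal(n);c=(f,cx,cy,T); d=np.load(f"/tmp/{n}2.npz")["d"]; W=world(c,U,V,d)
    u0,u1,v0,v1=box; g=cv2.GaussianBlur(p,(3,3),0).max(2)[v0:v1,u0:u1]
    t,m=cv2.threshold(g,0,255,cv2.THRESH_BINARY_INV+cv2.THRESH_OTSU)
    m=cv2.morphologyEx(m,cv2.MORPH_OPEN,np.ones((3,3)))
    nn,l,st,ce=cv2.connectedComponentsWithStats(m); i=1+np.argmax(st[1:,4])
    ct=max(cv2.findContours((l==i).astype(np.uint8),0,1)[0],key=cv2.contourArea)[:,0]+[u0,v0]
    L=np.zeros((400,640),bool); L[v0:v1,u0:u1]=l==i
    print(n,"pocket px",ct.min(0),ct.max(0),"floor z",np.median(W[L][:,2]).round(1))
    for zz in (12,20):
        r=cv2.minAreaRect(np.array([plane(c,*x,zz)[:2] for x in ct],np.float32)); print("  rect on",zz,np.round(r[0],1),np.round(r[1],1),round(r[2],1))
E
python3 m2.py
```

```text
wrist depth med [ 550.9 -161.9   70.6] n 888 ell [341.9 180. ] [32.5 33.1]
  centre on z70 [ 550.9 -162.1   70. ]
  min circle ((551.2332153320312, -162.2986297607422), 24.32306480407715)
side depth med [ 547.3 -155.1   71. ] n 144 ell [344.4 154.6] [ 9.4 19.1]
  centre on z70 [ 547.6 -157.9   70. ]
  min circle ((548.552978515625, -159.19293212890625), 20.858158111572266)
top depth med [ 552.2 -161.3   69.8] n 379 ell [420.  192.8] [19. 24.]
  centre on z70 [ 552.2 -161.1   70. ]
  min circle ((551.0552978515625, -163.96273803710938), 23.75177001953125)
triang [ 549.8 -163.2   66.4] gap 2.5
block top [ 461.6 -133.4   70.6] floor [ 482.9 -199.8   20.7]
top pocket px [223 215] [262 254] floor z 11.8
  rect on 12 [483.6 196.2] [77.4 78.6] 3.4
  rect on 20 [483.  194.7] [76.7 77.9] 3.4
side pocket px [314 294] [370 342] floor z 13.4
  rect on 12 [481.4 192.4] [77.5 77.9] 3.5
  rect on 20 [480.5 198.4] [76.3 76.8] 3.5
```

```bash
python3 -m crank '[[20,40,-3,0,0,0],[38,80,-10,0,0,0],[38,120,-12,0,0,0],[38,150,-12,0,0,0],[38,160,-12,0,0,0]]' 0.8; python3 - <<'E'
from h import *
c=cal("wrist"); p,d=vision.read_camera("wrist"); cv2.imwrite("pics/w3.png",p)
go([551,-162,34],-16)
E
```

```text
t: 8.35
eef_pos: [550.8, -163.7, 137.7]
tcp_rot: [-1.573, 0.003, -0.287]
ft_force: [-0.6, 0.2, -0.3]
opening: 0.803
t 8.4 at [ 551.  -163.6  137.9] op 0.803 F [ 0.1 -0.1 -0.8]
shift [ -0.2 103.9   1.8] turn [ 0.14 -0.41 -0.13]
```

View pics/w3.png

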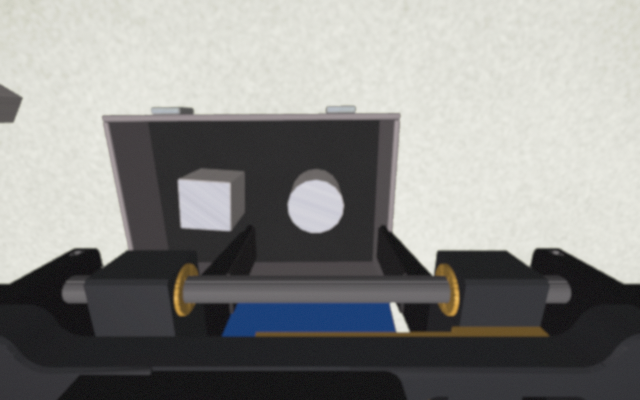

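The puck's top, at (316,207), lies midway between the fingertips (about x=250 and 382). I descend.

```bash
python3 -m crank '[[0,35,2,0,0,0],[0,65,2,0,0,0],[0,85,2,0,0,0],[0,97,2,0,0,0],[0,103,2,0,0,0]]' 0.8; python3 -m crank '[[0,0,0,0,0,0],[0,0,0,0,0,0],[0,0,0,0,0,0],[0,0,0,0,0,0],[0,0,0,0,0,0]]' 0; python3 - <<'E'
from h import *
go([551,-162,34],-16)
E
```

```text
t: 8.9
eef_pos: [551.7, -162.3, 35.2]
tcp_rot: [-1.573, 0.001, -0.287]
ft_force: [-0.1, 1.5, -0.5]
opening: 0.799
t: 9.4
eef_pos: [551.8, -162.4, 35.9]
tcp_rot: [-1.573, 0.001, -0.287]
ft_force: [-1.5, 1.1, 6.2]
opening: 0.499
t 9.4 at [ 551.8 -162.4   35.9] op 0.499 F [-1.5  1.1  6.2]
shift [-0.9  1.9  0.1] turn [ 0.15 -0.42 -0.06]
```

```bash
python3 -m crank '[[0,0,0,0,0,0],[0,0,0,0,0,0],[0,-10,0,0,0,0],[0,-25,0,0,0,0],[0,-45,0,0,0,0]]' 0; python3 -m crank '[[0,-30,0,0,0,0],[0,-60,0,0,0,0],[0,-90,0,0,0,0],[0,-105,0,0,0,0],[0,-105,0,0,0,0]]' 0; python3 - <<'E'
from h import *
for n in ["side","wrist"]:
    p,d=vision.read_camera(n); cv2.imwrite(f"pics/{n}4.png",p)
go([482.5,195,185],-16)
E
```

```text
t: 9.9
eef_pos: [551.5, -162.1, 81.2]
tcp_rot: [-1.573, 0.003, -0.287]
ft_force: [-0.4, 0.1, -3.0]
opening: 0.498
t: 10.4
eef_pos: [552.5, -162.2, 188.8]
tcp_rot: [-1.574, -0.002, -0.287]
ft_force: [-0.2, 0.3, -1.8]
opening: 0.498
t 10.5 at [ 551.5 -161.8  186. ] op 0.497 F [-0.2 -0.3 -2.6]
shift [-167.     0.7  322.7] turn [ 0.14 -0.42 -0.16]
```

View pics/side4.png

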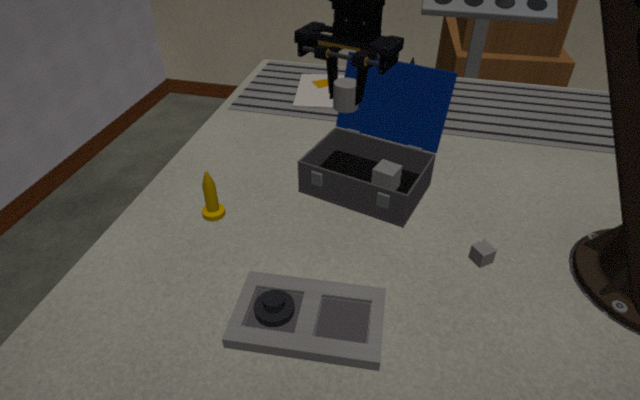

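View pics/wrist4.png

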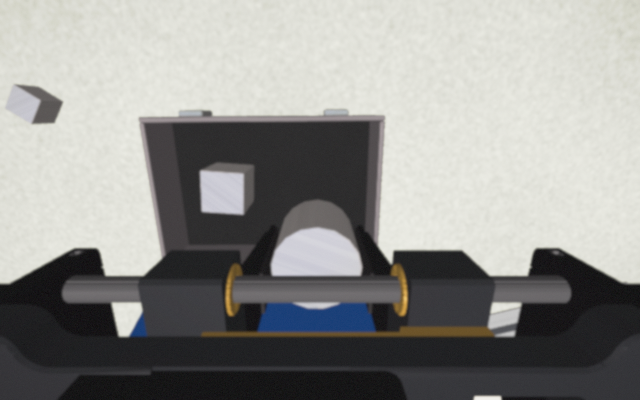

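The puck is lifted and upright between the fingers: top at (345,85) in the side view, and at (317,265) in the wrist view. The block still stands in the case. I carry the puck to the tray.

```bash
python3 -m crank '[[-12,0,22,0,0,0],[-30,0,58,0,0,0],[-48,0,93,0,0,0],[-66,0,128,0,0,0],[-84,0,163,0,0,0]]' 0; python3 -m crank '[[-18,0,35,0,0,0],[-37,0,71,0,0,0],[-55,0,107,0,0,0],[-72,0,140,0,0,0],[-80,0,156,0,0,0]]' 0; python3 - <<'E'
from h import *
go([482.5,195,100],-16)
E
```

```text
t: 11.0
eef_pos: [515.9, 19.7, 184.5]
tcp_rot: [-1.574, 0.005, -0.287]
ft_force: [1.0, -0.4, -2.4]
opening: 0.499
t: 11.5
eef_pos: [482.0, 194.3, 183.2]
tcp_rot: [-1.575, 0.007, -0.285]
ft_force: [0.4, -0.6, -3.1]
opening: 0.502
t 11.5 at [482.  194.3 183.2] op 0.502 F [ 0.4 -0.6 -3.1]
shift [ 0.9 83.2  1.1] turn [ 0.22 -0.33 -0.41]
```

```bash
python3 -m crank '[[1,35,1,0,0,0],[1,70,1,0.2,0,-0.3],[1,105,1,0.2,0,-0.3],[1,130,1,0.2,0,-0.3],[1,135,1,0.2,0,-0.3]]' 0;  python3 -m crank '[[0,0,0,0,0,0],[0,0,0,0,0,0],[0,0,0,0,0,0]]' 0; python3 - <<'E'
from h import *
for n in ["top","side","wrist"]:
    c=cal(n);p,d=vision.read_camera(n); cv2.imwrite(f"pics/{n}5.png",p); np.savez(f"/tmp/{n}5.npz",d=d,T=c[3])
a=cv2.imread("pics/side5.png")[200:380,220:420]; b=cv2.imread("pics/wrist5.png")[100:300,200:440]
cv2.imwrite("pics/c5.png",np.hstack([cv2.resize(a,(390,351)),cv2.resize(b,(410,351))]))
go([482.5,195,27.5],-16)
E
```

```text
t: 12.0
eef_pos: [480.2, 194.2, 44.8]
tcp_rot: [-1.574, 0.007, -0.285]
ft_force: [-0.0, -0.7, -1.7]
opening: 0.497
t: 12.3
eef_pos: [480.6, 194.3, 45.7]
tcp_rot: [-1.574, 0.006, -0.285]
ft_force: [0.1, 1.0, -1.8]
opening: 0.498
t 12.45 at [480.6 194.3  45.7] op 0.501 F [ 0.3 -0.4 -2.1]
shift [ 1.8 18.1  1.2] turn [ 0.16 -0.34 -0.35]
```

View pics/c5.png

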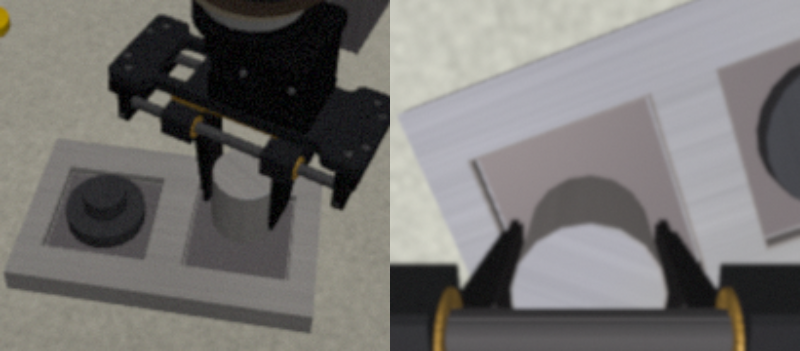

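View pics/top5.png

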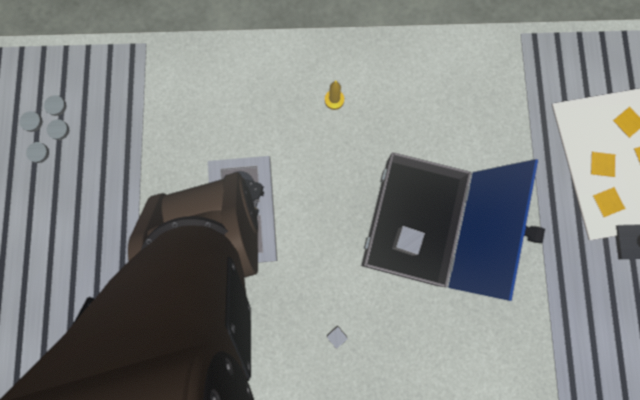

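In the wrist view the pocket's far corners are near (249,191) and (352,154). I use them for an independent check of the pocket's centre.

```bash
python3 - <<'E'
from h import *
z=np.load("/tmp/wrist5.npz"); f,cx,cy,_=cal("wrist"); c=(f,cx,cy,z["T"])
a,b=plane(c,249,191,20),plane(c,352,154,20); print(a.round(1),b.round(1),np.linalg.norm(a-b))
e=(b-a)/np.linalg.norm(b-a); n=np.array([e[1],-e[0],0]); print("centre",((a+b)/2+38*n).round(1),((a+b)/2-38*n).round(1), np.degrees(np.arctan2(e[1],e[0])))
E
```

```text
[443.5 232.3  20. ] [518.1 237.   20. ] 74.78223036759726
centre [483.2 196.7  20. ] [478.4 272.6  20. ] 3.6332261018080185
```

```bash
python3 -m crank '[[2,5,2,0.1,0,-0.3],[2,9,2,0.1,0,-0.3],[2,12,2,0.1,0,-0.3],[2,14,2,0.1,0,-0.3],[2,15,2,0.1,0,-0.3]]' 0; python3 -m crank '[[0,0.5,0,0,0,0],[0,1,0,0,0,0],[0,1.5,0,0,0,0],[0,1.5,0,0,0,0]]' 0; python3 -c "
from h import *
go([483,195.5,27.5],-16)"
```

```text
t: 12.95
eef_pos: [482.8, 195.6, 30.3]
tcp_rot: [-1.572, 0.001, -0.285]
ft_force: [-0.1, 0.5, -2.6]
opening: 0.498
t: 13.35
eef_pos: [482.8, 195.6, 28.8]
tcp_rot: [-1.572, 0.001, -0.285]
ft_force: [0.5, 0.8, -3.7]
opening: 0.501
t 13.35 at [482.8 195.6  28.8] op 0.501 F [ 0.5  0.8 -3.7]
shift [ 0.3  1.3 -0.1] turn [ 0.08 -0.34 -0.08]
```

```bash
python3 -m crank '[[0,0.3,0,0,0,0],[0,0.6,0,0,0,0],[0,0.6,0,0,0,0]]' 0; python3 -m crank '[[0,0.3,0,0,0,0],[0,0.6,0,0,0,0],[0,0.6,0,0,0,0]]' 0
```

```text
t: 13.65
eef_pos: [482.8, 195.6, 28.2]
tcp_rot: [-1.572, 0.001, -0.285]
ft_force: [-0.5, 0.4, -3.2]
opening: 0.498
t: 13.95
eef_pos: [482.8, 195.7, 27.9]
tcp_rot: [-1.572, 0.001, -0.285]
ft_force: [-1.5, 0.2, 4.8]
opening: 0.5
```

Contact with the floor: the force rose from -3 N to +5 N at TCP z = 27.9, against 27.5–28 expected. I open and withdraw.

```bash
python3 -m crank '[[0,0,0,0,0,0],[0,0,0,0,0,0],[0,0,0,0,0,0],[0,0,0,0,0,0],[0,0,0,0,0,0]]' 0.75; python3 -m crank '[[0,-10,0,0,0,0],[0,-30,0,0,0,0],[0,-60,0,0,0,0],[0,-95,0,0,0,0],[0,-130,0,0,0,0]]' ; python3 -c "
from h import *
go([330,-100,330],-16)"
```

```text
t: 14.45
eef_pos: [482.9, 195.7, 27.8]
tcp_rot: [-1.572, 0.001, -0.285]
ft_force: [-0.7, 0.7, 0.6]
opening: 0.747
t: 14.95
eef_pos: [482.7, 195.7, 159.8]
tcp_rot: [-1.572, 0.001, -0.285]
ft_force: [1.1, 0.0, -1.4]
opening: 0.749
t 14.95 at [482.7 195.7 159.8] op 0.749 F [ 1.1  0.  -1.4]
shift [ -63.6 -169.8 -326.9] turn [ 0.07 -0.34 -0.07]
```

```bash
python3 -m crank '[[0,-35,0,0,0,0],[0,-70,-20,0,0,0],[0,-100,-50,0,0,0],[0,-120,-90,0,0,0],[0,-120,-100,0,0,0]]' ; python3 -m crank '[[0,0,0,0,0,0],[0,0,0,0,0,0],[0,0,0,0,0,0]]'; python3 - <<'E'
from h import *
U,V=np.meshgrid(np.arange(640),np.arange(400))
for n in ["top","side","wrist"]:
    c=cal(n);p,d=vision.read_camera(n); cv2.imwrite(f"pics/{n}6.png",p); np.savez(f"/tmp/{n}6.npz",d=d,T=c[3])
    W=world(c,U,V,d); m=(np.hypot(W[...,0]-483,W[...,1]-195.5)<45)&(W[...,2]>50)&(W[...,2]<75)
    if n=="side": m&=W[...,2]>60
    w=W[m]; print(n,m.sum(),np.median(w,0).round(1) if m.any() else "")
    if m.sum()>100:
        ct=max(cv2.findContours(m.astype(np.uint8),0,1)[0],key=cv2.contourArea)[:,0]; print(cv2.minEnclosingCircle(np.array([plane(c,*x,62)[:2] for x in ct],np.float32)))
        A=np.c_[w[:,:2],np.ones(len(w))]; k=np.linalg.lstsq(A,w[:,2],rcond=None)[0]; print("top tilt deg",np.degrees(np.arctan(np.hypot(*k[:2]))))
go([0,0,0],-16)
E
```

```text
t: 15.45
eef_pos: [454.4, 97.8, 283.2]
tcp_rot: [-1.571, -0.004, -0.286]
ft_force: [1.0, 1.1, -0.6]
opening: 0.751
t: 15.75
eef_pos: [454.4, 98.5, 282.7]
tcp_rot: [-1.571, -0.003, -0.286]
ft_force: [0.1, -0.1, -0.1]
opening: 0.752
top 0 
side 734 [481.2 199.   62.9]
((481.6228332519531, 197.85848999023438), 24.776947021484375)
top tilt deg 0.40297812452547566
wrist 1172 [483.4 194.6  62.5]
((483.3563232421875, 194.1764373779297), 23.821435928344727)
top tilt deg 0.10726096392136167
t 15.9 at [454.4  98.5 282.6] op 0.751 F [-0.1  0.6  0.1]
shift [-409.   281.7 -222.3] turn [ 0.02 -0.35  0.13]
```

View pics/wrist6.png

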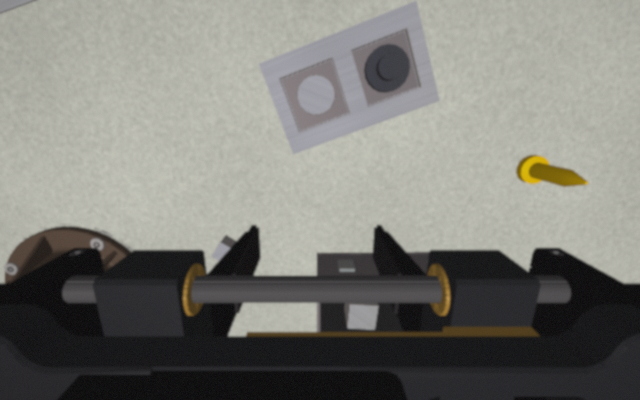

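View pics/side6.png

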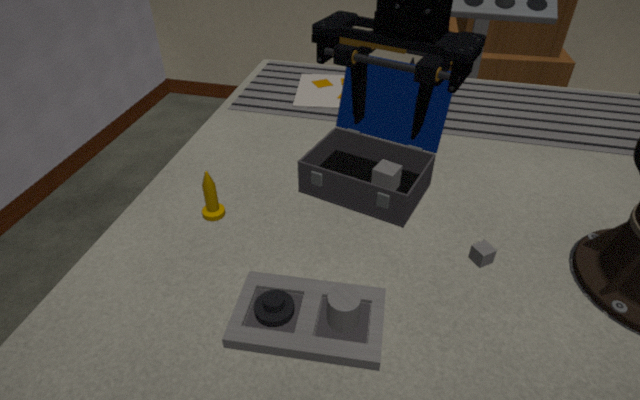

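The puck stands upright in the empty pocket: top at (345,297) in the side view and (315,95) in the wrist view, top height 62.5 mm, tilt about 0°. The lid is open, the block stands in the case at (387,172), and the arm is clear of everything.

```bash
python3 -c "
from cell import job
print(job.job_done())"
```

```text
the job is handed in; nothing more can be done
None
```

I opened the lid by its knob past its balance point and it stays open. I then lifted the round workpiece out of the case and set it down in the tray's empty pocket. I handed the job in at about 16 s, well inside the 54 s limit.

- **Workpiece:** the wrist camera put the top at 62.5 mm, against 62 mm expected, with a tilt of about 0.1°. Its centre is within about 1–2 mm of the pocket's. The side camera's reading was about 4 mm off in y and 0.4° in tilt, but its view is slanted. The top camera's view of the tray was blocked at the end, so it gave no check.
- **Set-down:** the pocket floor took about 5 N upward when the workpiece touched.
- **Lid and block:** the last side picture shows the lid open and the block still standing in the case.
- **Forces and clearance:** the highest wrist force I read was about 16 N, while swinging the lid over. The arm was clear of everything when I handed in.

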